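# Clear the light gauge and hold the sample cell in its beam

## Robot

A 6-joint arm with a two-finger parallel gripper is mounted at the origin on the work surface. World frame = base frame: x ahead of the robot, y to its left, z up, the work surface at z = 0. Lengths are in m, angles in rad, forces in N, time in s.
With the tool pointing down it reaches from about 0.35 to 0.975 m from the base axis. Payload 4.9 kg.
Tool frame: the origin (TCP) lies at the very end of the fingers, on their centre line; the grasp point (between the pads) lies 19 mm behind it; z points along the fingers, y is the direction in which the jaws open and shut (so a half turn about z gives the same grasp; the last joint's range is limited). The gripper opens to 85 mm and grips with 20 to 120 N. Pads are 22 mm wide; open, the fingers measure 114 mm over their backs; the gripper's body (76 mm by 85 mm) begins 54 mm behind the grasp point. The pads swing forward as they close: fully open they stand 13 mm farther back than shut.
Start: joints at [1.021, 0.053, 1.613, -0, 1.476, -0.119], TCP at [0.261, 0.568, 0.231] pointing down, gripper open.
Joint ranges: [-3.01, 3.01], [-1.01, 2.22], [0.06, 2.58], [-1.02, 4.17], [0.09, 2.62], [-3.14, 3.14]. Speed limits (rad/s): [2.57, 2.57, 3.14, 3.14, 3.14, 3.14].

## Interface

Orientations are given as a rotation vector (axis times angle).
In Python, from station import ctrl gives the robot as it stands.
- The arm moves only by the tool apply_moves, never from a script. Its argument "deltas" is a list of rows, each a list of 5 numbers: the shift along the tool's x, y, z in m, then the turn about the tool's z in rad, then the gripper's target within -1 to 1 (fully open at 1, half-way at 0, shut at -1). A call has exactly 8 rows; each row shifts and turns the pose as measured when the row begins, along the tool's axes as they then stand; what a row does not reach is not made up. A row lasts 1/8 s, in which the tool goes at most 62.5 mm and 10.7 degrees, less where a joint would pass 70% of its speed; a pose out of reach is approached as far as the arm can. A call with a gripper value outside its range is refused whole. The fingers move at their own pace and stop on an object; "grip_force" is the grip in N (left out, the last holds). Time passes only in rows, so rows that do not move let the fingers close, or fill a call up. It gives the time, the measured TCP pose, the force and the opening at its end, in the units of the state.
- ctrl.get_obs(): the state, without advancing time (a new reading comes with each control period).
- ctrl.get_image(name): name is "side" or "top"; returns a dict with "img" (384x512x3 uint8, red, green, blue), "range_z" (384x512 float32, m along the optical axis (not along the pixel's ray), 0 where there is no reading), "mtx" (3x3 intrinsics, pixels), "k1" (the pictures are not rectified: a ray, as slopes to the right and down, at radius r is drawn at 1 + k1 r^2 times it, then the intrinsics apply), "eye" and "attitude" of the camera in the world. Camera axes: x right, y down, z forward; pixel columns grow to the right and rows downward; lengths in m; the calibration is good to about 2 mm. A picture is of the moment at which its call begins.
- ctrl.finish_job(): hands the job in, once; it reports no verdict.
Trained networks look in a picture, given as the dict that the camera call returned (one of the last four; its "shot" number tells which), for a name from the list of things; names that differ only in an ending like _2 or _b are one class to them, and where a whole thing is asked for, a point or a joint stands for the part that bears it (a point fixed in the world has none). Each returns a list of dicts, best first, with "confidence" (0 to 1); they miss things now and then, are a little off and sometimes report something else, mostly with a low value. They report only what shows in the picture. A call takes as long as a camera call. They do not tell look-alikes from the thing itself.
- ctrl.search_frame(picture, target): "extent" ([left, top, width, height] in pixels, round what is visible of it).
- ctrl.spot_point(picture, target): "uv" ([column, row] in pixels: a listed point, or the origin of a listed thing).
The state is a dict: "t": time; "q": joint angles; "dq": joint speeds; "effort": joint torques, N m; "tool_pos": TCP position; "tool_rot": TCP orientation; "contact_force": force on the tool from outside, world axes, zero at the start; "wrist_torque": the same for the moment, N m; "opening": finger opening in m.
Only numpy, scipy, OpenCV 4.12 (cv2) and the standard library are available. Lean on these libraries where they do the work, as an engineer would, in place of code of your own. Each camera call takes 0.05 s, during which the arm holds its last target.

## Task

The steel setting master is standing in the light gauge: put it away first, lying flat on its foot in the long empty compartment of the parts tray. Then pick up the glass sample cell by its two frosted side faces only, never touching the clear windows, and hold it in the gauge midway between the two heads, upright, clear windows facing along the light path, with the brass pin inside it centred in the beam. Finish while still holding it there in the air, steady and not touching the gauge, and leave the padlock, tape roll and brass plug where they are.

Things in the scene. Friction and masses are not known exactly. Their poses are not given: they have to be found in the camera images.
- gauge: light gauge, fixed to the bench: dark base plate 110 (its x) x 250 (its y) x 12 mm high; on it two grey heads, each 70 x 45 mm in plan with tops 95 mm above the bench, at both ends in y, leaving a gap of 155 mm between them (147 mm between their lens rings). Origin: centre of the plate's underside on the bench, z up. The light path runs along its y axis.
- gauge_beam (a point): the middle of the light path, midway between the two heads, 70 mm above the bench and 58 mm above the base plate; axes as the gauge (light along y)
- master: setting master, plain steel, loose, about 0.25 kg: flat foot 90 (its x) x 26 (its y) x 6 mm thick, with an upright post 24 (x) x 14 (y) mm rising from the middle of the foot to 66 mm above its underside. Origin: centre of the underside; x along the foot. It starts on the gauge's base plate in the light, its foot roughly across the beam.
- tray: shallow grey parts tray, fixed: 110 (its x) x 96 (its y) mm, walls 12 mm high, floor 4 mm thick. The long empty compartment lies on its -y side; the +y side is divided in two and holds two fixed brass strike plates 7 mm high. Origin: centre of its underside on the bench.
- tray_slot (a point): centre of the floor of the long empty compartment, 4 mm above the bench, 26 mm from the tray's centre to -y; the compartment is 98 mm inside along the tray's x and 34.5 mm along its y; walls rise 8 mm above this floor
- stand: wooden block 80 x 80 x 18 mm, fixed to the bench, with a pocket 8 mm deep, 38 mm (its x) x 28 mm (its y), in the middle of its top, pocket floor 10 mm above the bench. Origin: centre of its underside.
- cell: sample cell, loose, about 0.08 kg, standing upright in the stand's pocket: a closed glass box 60 mm tall, 34 mm along its x and 24 mm along its y, with a black lid. The two faces at +x and -x are frosted (white, 20 mm wide, 34 mm apart outside); the two faces at +y and -y are clear windows (26 mm wide), through which a small brass pin is seen inside. It looks the same turned half round. Origin: centre of its underside.
- cell_pin (a point): middle of the brass pin inside the cell, on its centre line, 22 mm above its underside; axes as the cell (light must pass along y)
- frosted_a: the frosted face plate at the cell's +x (outer face 1.5 mm beyond this origin, which is at its lower edge), 20 mm wide, 60 mm tall
- frosted_b: the frosted face plate at the cell's -x, like the other
- window_a: the clear window at the cell's +y (origin at its lower edge), 26 mm wide, 60 mm tall; not to be touched
- window_b: the clear window at the cell's -y, like the other; not to be touched
- padlock: bystander: brass padlock lying flat, 45 x 50 x 22 mm with a steel shackle to its +x
- tape: bystander: roll of blue tape lying flat, 90 mm across, 24 mm high
- plug: bystander: brass lock plug standing on end, 29 mm across, 36 mm high
There are look-alikes about, which are no part of the job. What is shaped like the master but red or turquoise is not meant.

How it is judged:
On the way:
1. the setting master lies flat in the long tray compartment and is let go (horizontal distance between master and tray_slot below 0.008 m and z of master in the frame of tray_slot between -0.003 and 0.003 m and angle between master's own z axis and vertical below 0.06 rad and angle between the x axis of master and the x axis of tray, either way round below 0.17 rad and contact force between the fingers and master below 0.1 N), for 0.2 s.
At the end, for the whole second after the job is handed in: Master let go flat in the long compartment (centre within 8 mm, 0.17 rad). Cell gripped on both frosted faces, still, upright and windows along the light within 0.15 rad; its pin within 6 mm of the beam, 30 mm along it; not touching the gauge (all of step 1 and x of cell_pin in the frame of gauge_beam between -0.006 and 0.006 m and z of cell_pin in the frame of gauge_beam between -0.006 and 0.006 m and y of cell_pin in the frame of gauge_beam between -0.03 and 0.03 m and angle between the y axis of cell and the y axis of gauge, either way round below 0.15 rad and angle between cell's own z axis and vertical below 0.15 rad and contact force between the fingers and frosted_a above 0.5 N and contact force between the fingers and frosted_b above 0.5 N and contact force between cell and gauge below 0.05 N and linear speed of cell below 0.02 m/s); the arm keeps its last pose, push and grip.
It fails at once if the fingers touch a clear window of the cell (contact force between the fingers and window_a above 1 N or contact force between the fingers and window_b above 1 N).
It fails at once if the cell knocks against the gauge (contact force between cell and gauge above 3 N).
It fails at once if a bystander is pushed away from its place (distance of any of padlock, tape, plug from where it was at the start of the episode above 0.03 m).
It also fails if it takes over 67 s, if anything falls off the work surface, if the arm or the gripper's body presses on something with over 40 N, if the wrist force passes 120 N, or if a joint passes its speed limit or range.

## Working session

There is one attempt and no reset: what is moved stays moved. The work goes in short steps, Python scripts to look and compute and a tool call to move; the robot and the scene stay as the last step left them, time stands still between calls to the robot, and variables do not carry over. Pictures are saved under pics/ and viewed, and the job is handed in when it is done.

Besides the shell and the picture viewer there is one more tool, called after "Call:" as name([rows], argument=value, ...), one row to a line, values as JSON. apply_moves: Moves the arm, as the interface text tells. Its arguments: {"type":"object","properties":{"deltas":{"type":"array"},"grip_force":{"type":"number"}},"required":["deltas"]}

```bash
mkdir -p pics; ls
cat > h.py <<'E'
import numpy as np,cv2
from station import ctrl
from scipy.spatial.transform import Rotation as R
def save(name,img): cv2.imwrite('pics/'+name,cv2.cvtColor(np.ascontiguousarray(img),cv2.COLOR_RGB2BGR))
E
python3 - <<'E'
from h import *
import pickle
o=ctrl.get_obs(); print(o)
for n in('side','top'):
    p=ctrl.get_image(n); save(n+'0.png',cv2.resize(p['img'],(800,600),interpolation=cv2.INTER_CUBIC)); print({k:v for k,v in p.items() if k not in('img','range_z')})
    pickle.dump(p,open(n+'0.pkl','wb'))
    for t in ['gauge','master','tray','tray_slot','stand','cell','gauge_beam','cell_pin','padlock','tape','plug']:
        print(n,t,[(np.round(d['uv']),round(d['confidence'],2)) for d in ctrl.spot_point(p,t)][:4])
E
```

```text
pics
{'t': 0.0, 'q': array([ 1.02102699e+00,  5.33733007e-02,  1.61431318e+00, -1.71869100e-05,
        1.47599859e+00, -1.18949338e-01]), 'dq': array([-0.00035828,  0.00092327, -0.00080244,  0.00154712,  0.00202558,
       -0.00151641]), 'effort': array([ 2.83047648e-04, -3.93656337e+01, -3.70189762e+01, -7.70815041e-05,
        6.67728775e-03, -1.45015076e-05]), 'tool_pos': array([0.26065287, 0.56735876, 0.23004137]), 'tool_rot': array([-0.67136288, -3.06833085,  0.00311289]), 'contact_force': array([-0.00125299,  0.95949532,  0.47391214]), 'wrist_torque': array([ 0.01134273, -0.02897608,  0.00972115]), 'opening': 0.08538597658340973}
{'mtx': array([[417.39719095,   0.        , 257.63369399],
       [  0.        , 417.39719095, 192.01289615],
       [  0.        ,   0.        ,   1.        ]]), 'k1': -0.008030873161854059, 'eye': array([0.33342173, 0.60678919, 0.74245953]), 'attitude': array([-0.57404292,  2.68627097, -1.15088184]), 'shot': 1}
side gauge [(array([253., 224.]), 0.9), (array([219., 175.]), 0.52)]
side master [(array([159., 233.]), 0.96), (array([252., 216.]), 0.94), 
[... 680 characters left out ...]
8205, 'eye': array([ 0.47946215, -0.02438495,  1.21496119]), 'attitude': array([-2.15753181,  2.16363775, -0.06966589]), 'shot': 2}
top gauge [(array([257., 173.]), 0.75)]
top master [(array([261., 105.]), 0.84), (array([389., 206.]), 0.74), (array([259., 168.]), 0.73), (array([212., 100.]), 0.66)]
top tray []
top tray_slot [(array([134., 203.]), 0.96)]
top stand [(array([393., 202.]), 0.91), (array([203., 268.]), 0.23)]
top cell [(array([386., 207.]), 0.64)]
top gauge_beam [(array([255., 169.]), 0.79)]
top cell_pin [(array([392., 206.]), 0.52)]
top padlock [(array([289., 256.]), 0.79)]
top tape [(array([201., 265.]), 0.74)]
top plug [(array([301., 110.]), 0.44), (array([396., 206.]), 0.34)]
```

View pics/side0.png

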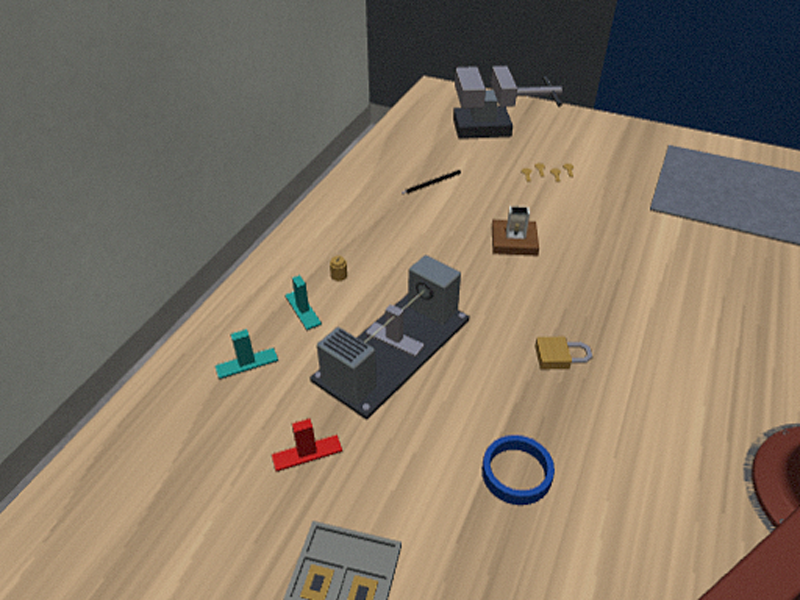

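View pics/top0.png

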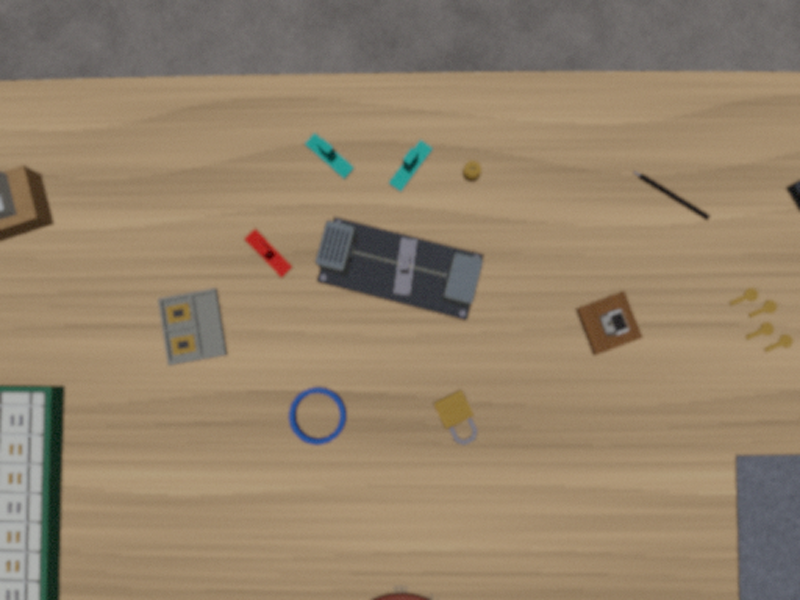

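```bash
cat >> h.py <<'E'
def cam(p):
    A=R.from_rotvec(p['attitude']).as_matrix(); return A,np.array(p['eye'])
def rays(p,uv):
    uv=np.asarray(uv,float).reshape(-1,2)
    d=cv2.undistortPoints(uv[:,None],p['mtx'],np.array([p['k1'],0,0,0]))[:,0]
    A,e=cam(p); return np.c_[d,np.ones(len(d))]@A.T,e
def onz(p,uv,z):
    r,e=rays(p,uv); return e+r*((z-e[2])/r[:,2])[:,None]
def proj(p,X):
    A,e=cam(p); x=cv2.projectPoints(np.asarray(X,float).reshape(-1,1,3),cv2.Rodrigues(A.T)[0],-A.T@e,p['mtx'],np.array([p['k1'],0,0,0,0.]))[0]; return x[:,0]
def cloud(p):
    h,w=p['range_z'].shape; u,v=np.meshgrid(np.arange(w),np.arange(h))
    r,e=rays(p,np.c_[u.ravel(),v.ravel()]); return (e+r*p['range_z'].ravel()[:,None].astype(float)).reshape(h,w,3)
def crop(name,p,u0,v0,w,h,f): save(name,cv2.resize(p['img'][v0:v0+h,u0:u0+w],None,fx=f,fy=f,interpolation=cv2.INTER_CUBIC))
E
python3 - <<'E'
from h import *
import pickle
p=pickle.load(open('top0.pkl','rb'));s=pickle.load(open('side0.pkl','rb'))
c=cloud(p)
for n,(u,v) in dict(gpl=(285,180),headL=(214,157),headR=(297,177),foot=(262,158),slot=(134,203),bench=(150,130),stand=(377,206),celltop=(396,206),post=(259,171)).items(): print(n,c[v,u].round(4), p['range_z'][v,u])
T=lambda im,f:cv2.resize(im,(400,300),interpolation=cv2.INTER_CUBIC)
a=[p['img'][127:217,195:315],p['img'][177:237,95:175],p['img'][177:237,352:432],s['img'][130:180,295:362]]
save('c0.png',np.vstack([np.hstack([T(a[0],1),T(a[1],1)]),np.hstack([T(a[2],1),T(a[3],1)])]))
E
```

```text
gpl [ 0.5917 -0.0694  0.0771] 1.141695
headL [0.6449 0.0973 0.0951] 1.1333017
headR [ 0.5967 -0.0966  0.0963] 1.1223018
foot [ 0.6531 -0.0147  0.0174] 1.2082675
slot [0.5419 0.3102 0.0042] 1.2201928
bench [ 0.7307  0.2742 -0.0018] 1.2425832
stand [ 0.5321 -0.2992  0.0154] 1.1911727
celltop [ 0.5295 -0.3317  0.0699] 1.1357142
post [ 0.6132 -0.008   0.0789] 1.1435806
```

View pics/c0.png

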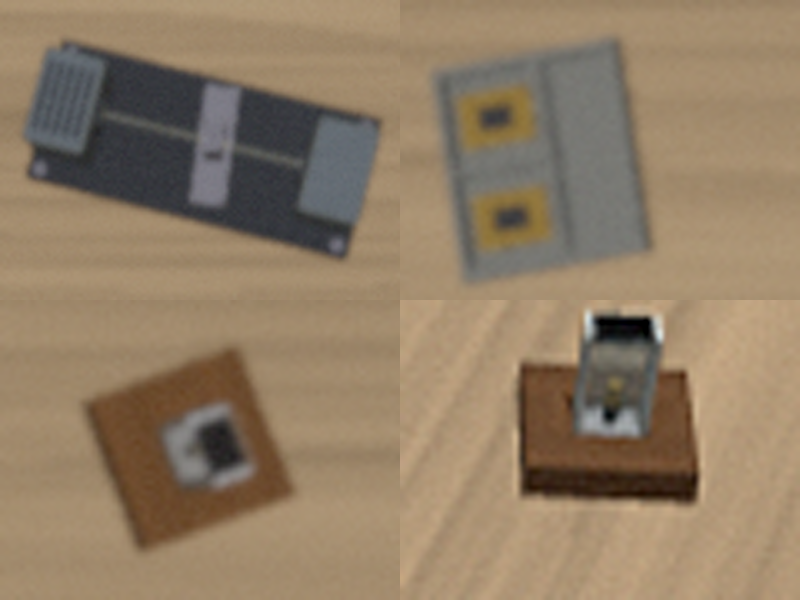

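```bash
cat > seg.py <<'E'
from h import *
import pickle
p=pickle.load(open('top0.pkl','rb'))
im=p['img']; hsv=cv2.cvtColor(im,cv2.COLOR_RGB2HSV).astype(int); c=cloud(p)
H,S,V=hsv[...,0],hsv[...,1],hsv[...,2]
vis=im.copy()
def fit(name,mask,box,z,col):
    u0,v0,u1,v1=box; m=np.zeros(mask.shape,np.uint8); m[v0:v1,u0:u1]=mask[v0:v1,u0:u1]
    m=cv2.morphologyEx(m,cv2.MORPH_OPEN,np.ones((2,2)))
    cs,_=cv2.findContours(m,cv2.RETR_EXTERNAL,cv2.CHAIN_APPROX_NONE); k=max(cs,key=cv2.contourArea)
    X=onz(p,k[:,0],z)[:,:2]; r=cv2.minAreaRect((X*1000).astype(np.float32))
    cv2.drawContours(vis,[k],-1,col,1)
    print(name,'c',np.round(r[0],1),'size',np.round(r[1],1),'ang',round(r[2],1)); return X
print('bench',hsv[130,150],'stand',hsv[206,377],'tray',hsv[203,134],'plate',hsv[176,240],'foot',hsv[160,261],'headL',hsv[157,214],'headR',hsv[177,297])
sat=S<60
fit('tray',(S<70).astype(np.uint8),(98,180,150,238),0.012,(255,0,0))
fit('stand',((S>120)&(V<170)|(c[...,2]>0.035)).astype(np.uint8),(362,180,418,232),0.018,(255,0,0))
fit('gauge',(S<70).astype(np.uint8),(195,135,315,208),0.012,(255,0,0))
fit('headL',(c[...,2]>0.085).astype(np.uint8),(195,135,236,180),0.095,(0,255,0))
fit('headR',(c[...,2]>0.085).astype(np.uint8),(275,135,315,208),0.095,(0,255,0))
fit('foot',((S<70)&(V>115)).astype(np.uint8),(247,148,271,192),0.018,(255,0,255))
fit('lid',(V<70).astype(np.uint8),(380,193,405,216),0.07,(255,0,255))
save('seg.png',cv2.resize(vis[125:245,90:420],None,fx=2.4,fy=2.4,interpolation=cv2.INTER_NEAREST))
E
python3 seg.py
```

```text
bench [ 17  81 166] stand [ 15 156 108] tray [ 30   8 122] plate [120  25  61] foot [126  19 135] headL [108  32  95] headR [103  27 114]
tray c [525.1 335. ] size [113.3  99.9] ang 10.2
stand c [ 528.5 -331.6] size [77.  79.7] ang 20.4
gauge c [619.3   3.4] size [264.3 109.3] ang 75.5
headL c [643.8  95.2] size [45.8 69.9] ang 75.5
headR c [593.5 -97.3] size [44.6 69.9] ang 75.6
foot c [620.1  -9.9] size [24.2 86. ] ang 82.2
lid c [ 527.6 -332.5] size [20.9 15. ] ang 25.3
```

View pics/seg.png

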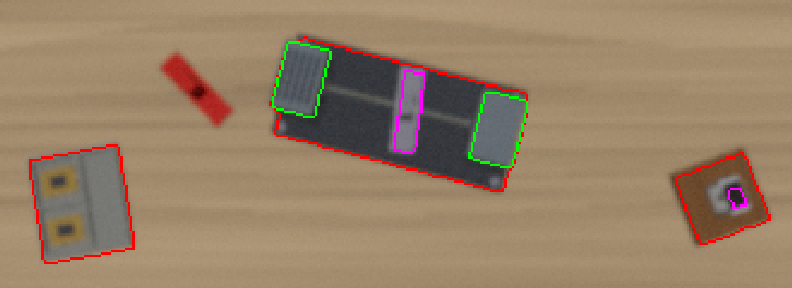

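```bash
cat > ov.py <<'E'
from h import *
import pickle
def rect(cx,cy,a,w,h,z):
    a=np.radians(a); q=np.array([[-w,-h],[w,-h],[w,h],[-w,h]])/2; return np.c_[np.array([cx,cy])+q@np.array([[np.cos(a),np.sin(a)],[-np.sin(a),np.cos(a)]]),np.full(4,z)]/np.array([1000,1000,1])
def loc(cx,cy,a,x,y):
    a=np.radians(a); return cx+x*np.cos(a)-y*np.sin(a),cy+x*np.sin(a)+y*np.cos(a)
G=(618.7,-1,-14.6);T=(525,336.8,10.2);S=(528,-333,20.4);M=(620.1,-9.9,-7.8)
its=[]
def add(o,x,y,w,h,z,col): its.append((rect(*loc(*o,x,y),o[2],w,h,z),col))
add(T,0,0,110,96,.012,(255,0,0)); add(T,0,-26,98,34.5,.012,(255,255,0))
add(G,0,0,110,250,.012,(255,0,0)); add(G,0,100,70,45,.095,(0,255,0)); add(G,0,-100,70,45,.095,(0,255,0))
add(M,0,0,90,26,.018,(255,0,255)); add(M,0,0,24,14,.078,(0,255,255))
add(S,0,0,80,80,.018,(255,0,0)); add(S,0,0,38,28,.018,(255,255,0)); add(S,0,0,34,20,.070,(0,255,255)); add(S,0,0,26,24,.070,(0,255,0))
def draw(p,box,f,name):
    u0,v0,u1,v1=box; im=cv2.resize(p['img'][v0:v1,u0:u1],None,fx=f,fy=f,interpolation=cv2.INTER_CUBIC)
    for X,col in its:
        q=(proj(p,X)-[u0,v0]+.5)*f-.5; cv2.polylines(im,[np.round(q*16).astype(np.int32)],True,col,1,cv2.LINE_AA,4)
    return im
if __name__=='__main__':
    p=pickle.load(open('top0.pkl','rb'));s=pickle.load(open('side0.pkl','rb'))
    T_=lambda p,b:cv2.resize(draw(p,b,10,''),(400,300),interpolation=cv2.INTER_AREA)
    save('ov.png',np.vstack([np.hstack([T_(p,(195,127,315,217)),T_(p,(95,177,175,237))]),np.hstack([T_(p,(360,175,424,223)),T_(s,(300,126,364,174))])]))
    save('ov2.png',np.vstack([np.hstack([draw(s,(190,150,310,280),3,''),draw(s,(160,320,280,384),3,'')[:192] if 0 else cv2.resize(draw(s,(160,320,280,384),3,''),(360,390))])]))
E
python3 ov.py
```

```text
(no output)
```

View pics/ov.png

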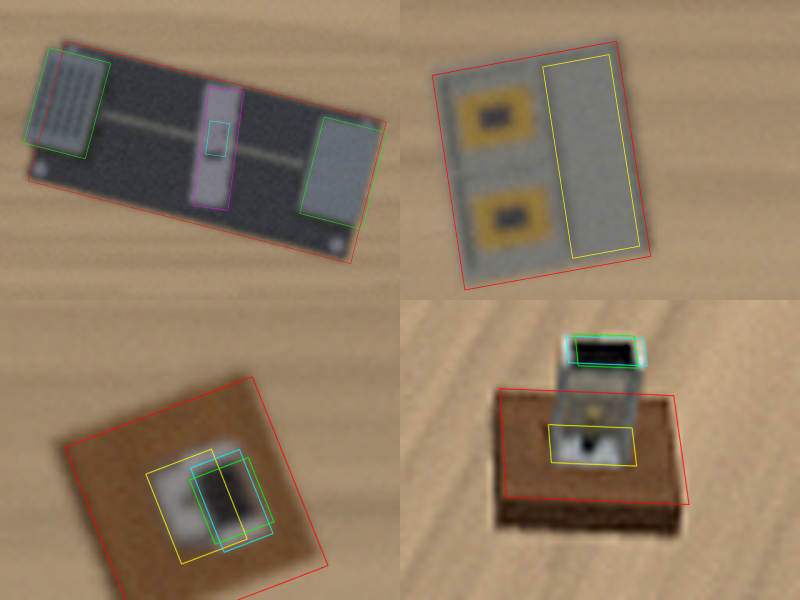

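View pics/ov2.png

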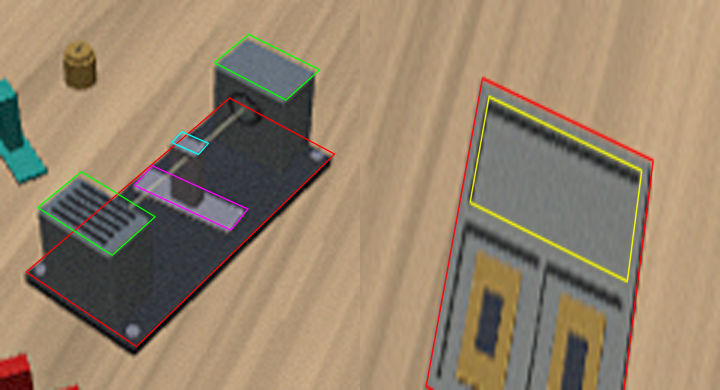

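Run:
```python
from ov import *
p=pickle.load(open('top0.pkl','rb'));s=pickle.load(open('side0.pkl','rb'))
its[:]=[i for i in its]
a=draw(p,(98,178,150,238),8,'');b=draw(p,(98,178,150,238),8,'')*0+cv2.resize(p['img'][178:238,98:150],None,fx=8,fy=8,interpolation=cv2.INTER_CUBIC)
a=a[:,:400];b=b[:,:400]
save('tr.png',np.hstack([a,b]))
u=cv2.resize(s['img'][320:384,170:270],None,fx=8,fy=8,interpolation=cv2.INTER_CUBIC)
save('tr2.png',draw(s,(170,320,270,384),8,''))
```

```text
(no output)
```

View pics/tr.png

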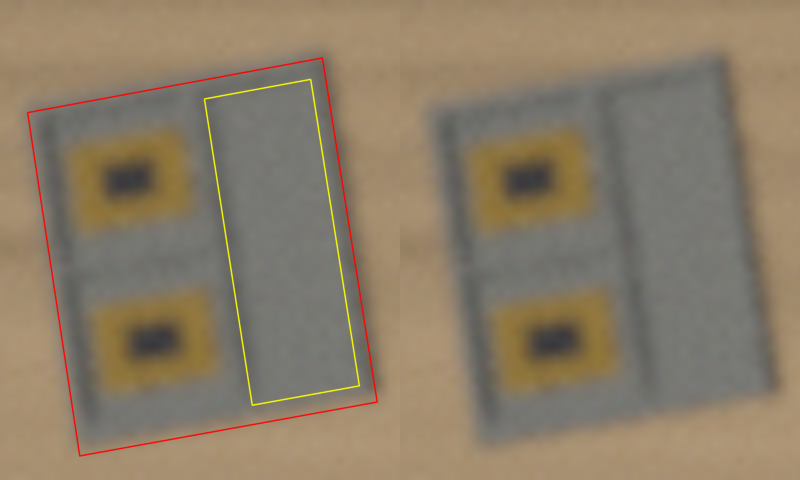

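View pics/tr2.png

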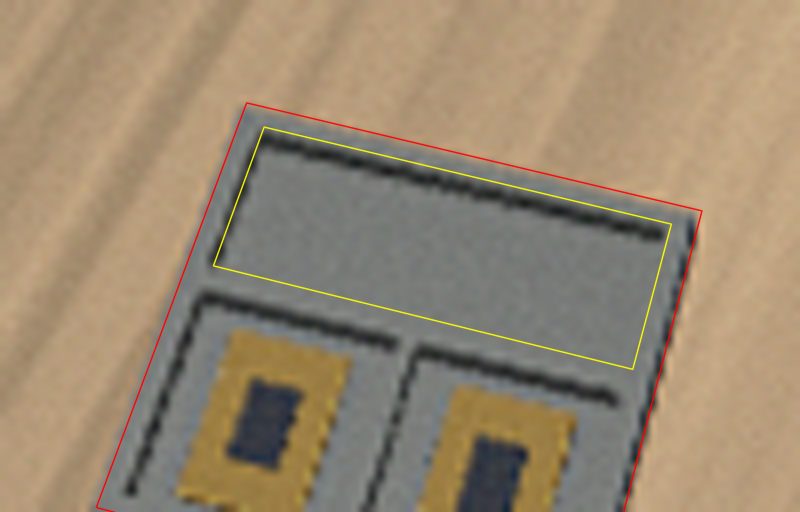

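```bash
cat > go.py <<'E'
from h import *
import sys
def state():
    o=ctrl.get_obs(); A=R.from_rotvec(o['tool_rot']).as_matrix(); return o,A
def to(x,y,z,yaw_jaw):
    o,A=state(); j=np.degrees(np.arctan2(A[1,1],A[0,1]))
    d=A.T@(np.array([x,y,z])-o['tool_pos'])
    # turn about tool z (down): positive turn lowers world yaw
    t=(j-yaw_jaw+90)%180-90
    print('t %.2f'%o['t'],'pos',o['tool_pos'].round(4),'jaw yaw %.1f'%j,'tilt',A[:2,2].round(4),'open %.4f'%o['opening'],'F',o['contact_force'].round(1),'q6 %.2f'%o['q'][5])
    print('delta tool now',d.round(4),'turn %.4f rad (%.1f deg)'%(np.radians(t),t))
    a=np.radians(t); Rz=np.array([[np.cos(a),np.sin(a),0],[-np.sin(a),np.cos(a),0],[0,0,1]])
    print('delta after turn',(Rz@d).round(4))
to(*map(float,sys.argv[1:5]))
E
python3 go.py 0.620 -0.010 0.23 82.2
```

```text
t 1.20 pos [0.261  0.5679 0.2313] jaw yaw 65.3 tilt [0. 0.] open 0.0854 F [-0.3  0.5  0.4] q6 -0.12
delta tool now [-0.5676 -0.3752  0.0013] turn -0.2947 rad (-16.9 deg)
delta after turn [-0.4341 -0.5238  0.0013]
```

Call:
apply_moves([
  [-0.03,-0.02,0,0,1],
  [-0.045,-0.03,0,0,1],
  [-0.045,-0.03,0,0,1],
  [-0.045,-0.03,0,0,1],
  [-0.045,-0.03,0,0,1],
  [-0.045,-0.03,0,0,1],
  [-0.045,-0.03,0,0,1],
  [-0.045,-0.03,0,0,1],
])

```text
t: 2.2
tool_pos: [0.4839, 0.2079, 0.2325]
tool_rot: [0.658, 3.068, 0.005]
contact_force: [0.6, 0.5, -0.8]
opening: 0.0854
```

```bash
python3 go.py 0.620 -0.010 0.23 82.2
```

```text
t 2.20 pos [0.4839 0.2079 0.2325] jaw yaw 65.8 tilt [0.0041 0.0024] open 0.0854 F [ 0.6  0.5 -0.8] q6 -0.88
delta tool now [-0.2135 -0.1429  0.0025] turn -0.2867 rad (-16.4 deg)
delta after turn [-0.1644 -0.1974  0.0025]
```

Call:
apply_moves([
  [-0.045,-0.03,0,0,1],
  [-0.045,-0.03,0,0,1],
  [-0.045,-0.03,0,0,1],
  [-0.042,-0.028,0,0,1],
  [-0.028,-0.02,0,0,1],
  [0,0,0,-0.145,1],
  [0,0,0,-0.143,1],
  [0,0,0,0,1],
])

```text
t: 3.2
tool_pos: [0.6195, -0.0147, 0.2333]
tool_rot: [0.211, 3.128, 0.005]
contact_force: [0.6, 0.4, -0.5]
opening: 0.0855
```

```bash
python3 go.py 0.620 -0.010 0.046 82.2
```

```text
t 3.20 pos [ 0.6195 -0.0147  0.2333] jaw yaw 82.3 tilt [0.0068 0.0028] open 0.0855 F [ 0.6  0.4 -0.5] q6 -1.58
delta tool now [0.0014 0.004  0.1873] turn 0.0012 rad (0.1 deg)
delta after turn [0.0014 0.004  0.1873]
```

Call:
apply_moves([
  [0.001,0.004,0.03,0,0],
  [0,0,0.03,0,0],
  [0,0,0.03,0,0],
  [0,0,0.01,0,0],
  [0,0,0,0,0],
  [0,0,0,0,0],
  [0,0,0,0,0],
  [0,0,0,0,0],
])

```text
t: 4.2
tool_pos: [0.6232, -0.0097, 0.1371]
tool_rot: [0.227, 3.116, 0.004]
contact_force: [0.1, -0.2, -0.1]
opening: 0.0426
```

```bash
python3 go.py 0.620 -0.010 0.046 82.2
python3 - <<'E'
from ov import *
p=ctrl.get_image('top');s=ctrl.get_image('side')
save('d1.png',np.hstack([cv2.resize(draw(p,(195,127,315,217),4,''),(400,300)),cv2.resize(draw(s,(190,120,310,210),4,''),(400,300))]))
E
```

```text
t 4.20 pos [ 0.6232 -0.0097  0.1371] jaw yaw 81.7 tilt [0.017  0.0016] open 0.0426 F [ 0.1 -0.2 -0.1] q6 -1.56
delta tool now [ 0.0046 -0.0011  0.091 ] turn -0.0095 rad (-0.5 deg)
delta after turn [ 0.0046 -0.0011  0.091 ]
```

View pics/d1.png

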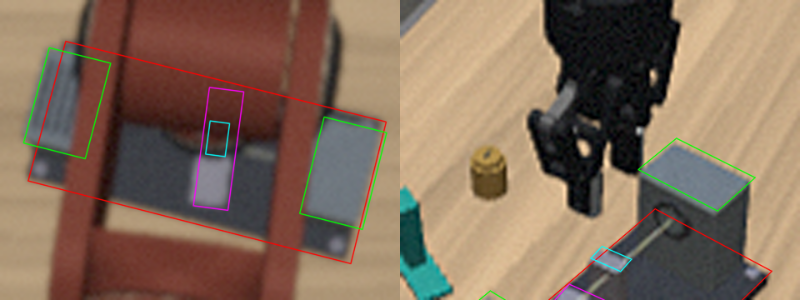

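Call:
apply_moves([
  [0.001,-0.001,0.012,0,0],
  [0.001,0,0.015,0,0],
  [0.001,0,0.015,0,0],
  [0.001,0,0.015,0,0],
  [0.001,0,0.013,0,0],
  [0,0,0.008,0,0],
  [0,0,0,0,0],
  [0,0,0,0,0],
])

```text
t: 5.3
tool_pos: [0.6176, -0.0097, 0.0513]
tool_rot: [0.228, 3.12, 0.005]
contact_force: [-0.2, 0.4, -0.0]
opening: 0.0426
```

```bash
python3 go.py 0.620 -0.010 0.046 82.2
python3 - <<'E'
from ov import *
s=ctrl.get_image('side')
save('d2.png',cv2.resize(s['img'][140:230,200:320],None,fx=6,fy=6,interpolation=cv2.INTER_CUBIC))
E
```

```text
t 5.30 pos [ 0.6176 -0.0097  0.0513] jaw yaw 81.6 tilt [0.0133 0.0021] open 0.0426 F [-0.2  0.4 -0. ] q6 -1.56
delta tool now [-0.0024  0.      0.0053] turn -0.0096 rad (-0.6 deg)
delta after turn [-0.0024 -0.      0.0053]
```

View pics/d2.png

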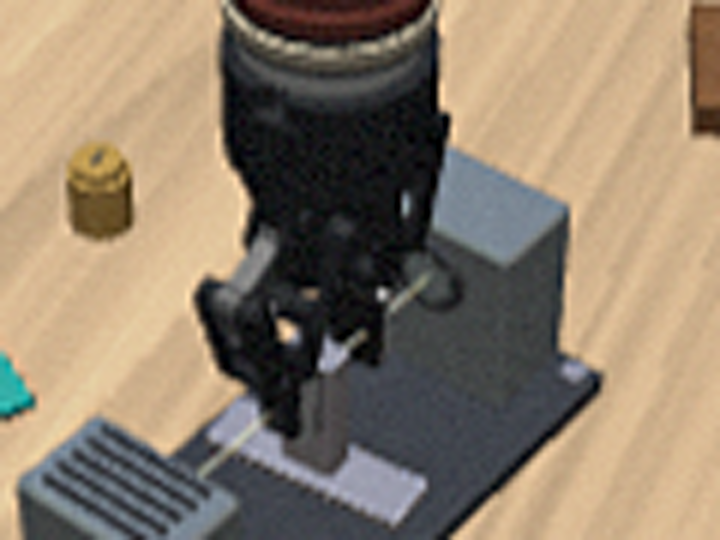

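The fingers straddle the grey post (crop ~(320,400)), so I'm closing on it.

Call:
apply_moves([
  [-0.0024,0,0.004,-0.009,0],
  [0,0,0,0,-0.5],
  [0,0,0,0,-1],
  [0,0,0,0,-1],
  [0,0,0,0,-1],
  [0,0,0,0,-1],
  [0,0,0,0,-1],
  [0,0,0,0,-1],
], grip_force=50)

```text
t: 6.35
tool_pos: [0.6212, -0.0101, 0.0485]
tool_rot: [0.213, 3.118, 0.004]
contact_force: [-0.3, 0.6, -1.3]
opening: 0.0133
```

```bash
python3 go.py 0.620 -0.010 0.246 82.2
```

```text
t 6.35 pos [ 0.6212 -0.0101  0.0485] jaw yaw 82.2 tilt [0.0161 0.0018] open 0.0133 F [-0.3  0.6 -1.3] q6 -1.57
delta tool now [-0.0019  0.0007 -0.1975] turn 0.0001 rad (0.0 deg)
delta after turn [-0.0019  0.0007 -0.1975]
```

Call:
apply_moves([
  [0,0,-0.01,0,-1],
  [0,0,-0.015,0,-1],
  [0,0,-0.02,0,-1],
  [0,0,-0.025,0,-1],
  [0,0,-0.025,0,-1],
  [0,0,-0.02,0,-1],
  [0,0,-0.005,0,-1],
  [0,0,0,0,-1],
])

```text
t: 7.35
tool_pos: [0.6191, -0.0104, 0.1784]
tool_rot: [0.212, 3.116, 0.004]
contact_force: [0.2, 0.3, -2.6]
opening: 0.0131
```

```bash
python3 go.py 0.5305 0.3112 0.16 100.2
python3 - <<'E'
from h import *
s=ctrl.get_image('side')
save('d3.png',cv2.resize(s['img'][80:230,170:320],None,fx=4,fy=4,interpolation=cv2.INTER_CUBIC))
E
```

```text
t 7.35 pos [ 0.6191 -0.0104  0.1784] jaw yaw 82.2 tilt [0.0185 0.0012] open 0.0131 F [ 0.2  0.3 -2.6] q6 -1.57
delta tool now [0.1318 0.3066 0.0171] turn -0.3141 rad (-18.0 deg)
delta after turn [0.0306 0.3323 0.0171]
```

View pics/d3.png

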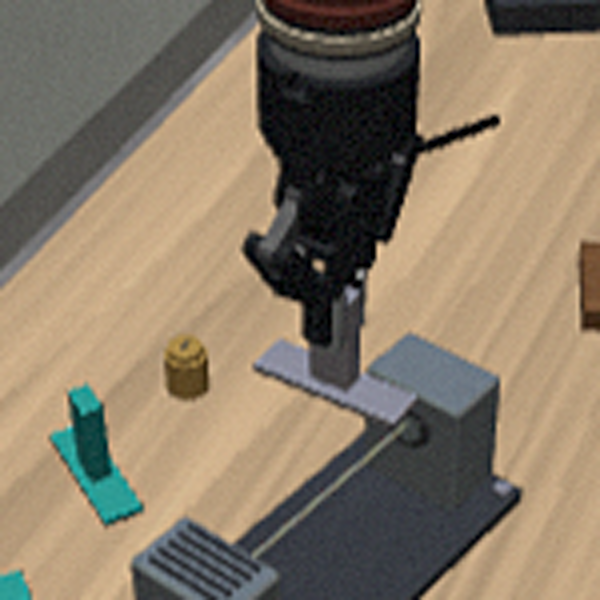

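Call:
apply_moves([
  [0,0,0,-0.1,-1],
  [0,0,0,-0.12,-1],
  [0,0,0,-0.094,-1],
  [0.002,0.02,0,0,-1],
  [0.003,0.04,0,0,-1],
  [0.004,0.045,0,0,-1],
  [0.004,0.045,0,0,-1],
  [0.004,0.045,0,0,-1],
])

```text
t: 8.4
tool_pos: [0.5587, 0.1847, 0.1672]
tool_rot: [-0.278, 3.129, 0.006]
contact_force: [0.6, -0.1, -2.9]
opening: 0.0134
```

```bash
python3 go.py 0.532 0.3113 0.12 100.2
```

```text
t 8.40 pos [0.5587 0.1847 0.1672] jaw yaw 100.2 tilt [-0.     0.004] open 0.0134 F [ 0.6 -0.1 -2.9] q6 -1.56
delta tool now [0.004  0.1292 0.0477] turn -0.0008 rad (-0.0 deg)
delta after turn [0.0039 0.1292 0.0477]
```

Call:
apply_moves([
  [0.001,0.04,0,0,-1],
  [0.001,0.035,0,0,-1],
  [0.001,0.028,0,0,-1],
  [0.001,0.015,0,0,-1],
  [0,0.006,0.01,0,-1],
  [0,0,0.015,0,-1],
  [0,0,0.012,0,-1],
  [0,0,0,0,-1],
])

```text
t: 9.4
tool_pos: [0.5238, 0.3134, 0.1215]
tool_rot: [0.276, -3.118, -0.002]
contact_force: [-0.4, 0.8, -3.1]
opening: 0.0131
```

```bash
python3 go.py 0.532 0.3113 0.05 100.2;python3 - <<'E'
from ov import *
p=ctrl.get_image('top');s=ctrl.get_image('side')
save('d4.png',np.hstack([cv2.resize(p['img'][177:237,95:175],(400,300)),cv2.resize(s['img'][294:384,160:280],(400,300))]))
E
```

```text
t 9.40 pos [0.5238 0.3134 0.1215] jaw yaw 100.1 tilt [-0.0113  0.0004] open 0.0131 F [-0.4  0.8 -3.1] q6 -1.33
delta tool now [-0.0085 -0.0036  0.0714] turn -0.0015 rad (-0.1 deg)
delta after turn [-0.0085 -0.0037  0.0714]
```

View pics/d4.png

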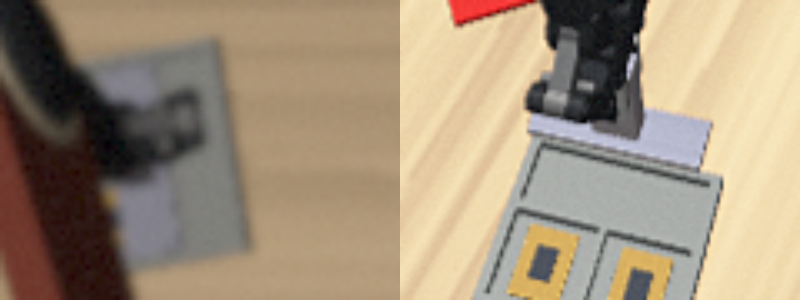

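Call:
apply_moves([
  [-0.003,-0.001,0.008,0,-1],
  [-0.003,-0.001,0.012,0,-1],
  [-0.002,-0.001,0.012,0,-1],
  [0,0,0.012,0,-1],
  [0,0,0.012,0,-1],
  [0,0,0.005,0,-1],
  [0,0,0,0,-1],
  [0,0,0,0,-1],
])

```text
t: 10.5
tool_pos: [0.5341, 0.3122, 0.0586]
tool_rot: [0.275, -3.122, -0.004]
contact_force: [0.4, -1.1, -2.6]
opening: 0.0131
```

```bash
python3 go.py 0.532 0.3113 0.0405 100.2;python3 - <<'E'
from ov import *
p=ctrl.get_image('top');s=ctrl.get_image('side')
import pickle; pickle.dump((p,s),open('d5.pkl','wb'))
save('d5.png',np.hstack([cv2.resize(p['img'][177:237,95:175],(400,300)),cv2.resize(s['img'][294:384,160:280],(400,300))]))
E
```

```text
t 10.50 pos [0.5341 0.3122 0.0586] jaw yaw 100.1 tilt [-0.0074  0.0021] open 0.0131 F [ 0.4 -1.1 -2.6] q6 -1.34
delta tool now [ 0.0021 -0.0006  0.0181] turn -0.0022 rad (-0.1 deg)
delta after turn [ 0.0021 -0.0006  0.0181]
```

View pics/d5.png

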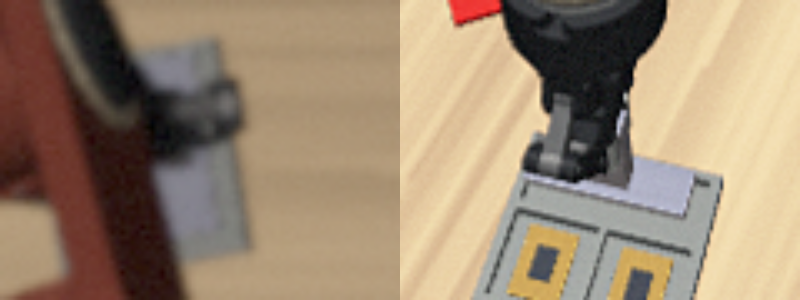

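Run:
```python
from ov import *
p,s=pickle.load(open('d5.pkl','rb'))
T=(526.3,336.8,10.2); its.clear()
add(T,0,0,110,96,.012,(255,0,0)); add(T,0,-26,98,34.5,.012,(255,255,0))
M=(533,312.4,10.1); add(M,0,0,90,26,.0281,(255,0,255)); add(M,0,0,90,26,.0221,(0,255,255))
save('d5o.png',np.hstack([cv2.resize(draw(p,(100,177,150,227),8,''),(400,400)),cv2.resize(draw(s,(180,324,240,384),8,''),(400,400))]))
```

```text
(no output)
```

View pics/d5o.png

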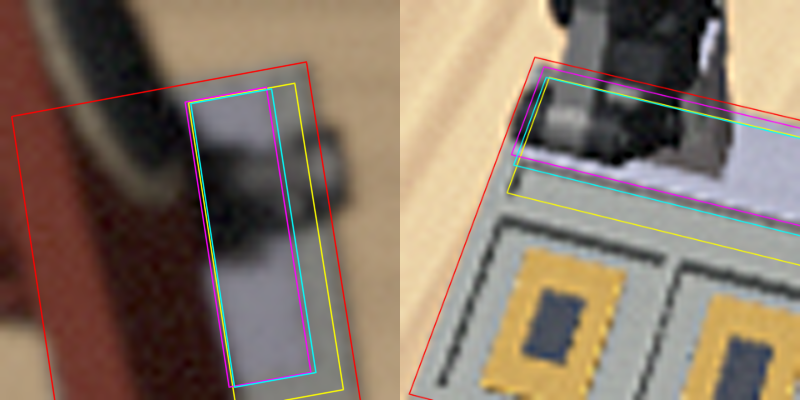

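Call:
apply_moves([
  [0.002,-0.001,0.004,0,-1],
  [0,0,0.004,0,-1],
  [0,0,0.004,0,-1],
  [0,0,0.003,0,-1],
  [0,0,0.002,0,-1],
  [0,0,0,0,-1],
  [0,0,0,0,-1],
  [0,0,0,0,-1],
])

```text
t: 11.6
tool_pos: [0.5327, 0.3111, 0.0416]
tool_rot: [0.275, -3.124, -0.005]
contact_force: [-0.1, -0.8, -3.3]
opening: 0.0133
```

```bash
python3 go.py 0.532 0.3113 0.0405 100.2;python3 - <<'E'
from ov import *
p=ctrl.get_image('top');s=ctrl.get_image('side')
save('d6.png',np.hstack([cv2.resize(p['img'][177:237,95:175],(400,300)),cv2.resize(s['img'][324:384,175:255],(400,300))]))
E
```

```text
t 11.60 pos [0.5327 0.3111 0.0416] jaw yaw 100.1 tilt [-0.0057  0.0029] open 0.0133 F [-0.1 -0.8 -3.3] q6 -1.34
delta tool now [0.0006 0.0004 0.0011] turn -0.0022 rad (-0.1 deg)
delta after turn [0.0006 0.0004 0.0011]
```

View pics/d6.png

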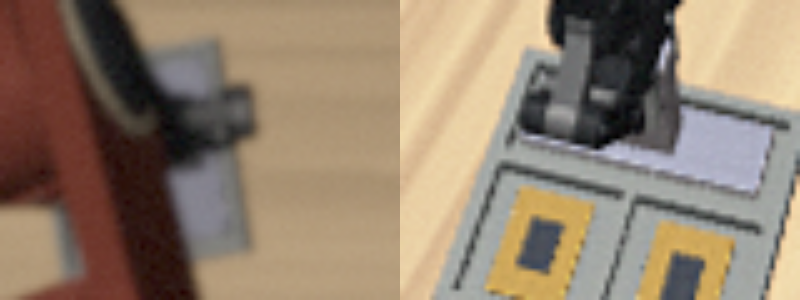

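Call:
apply_moves([
  [0,0,0.0015,0,-1],
  [0,0,0,0,-1],
  [0,0,0,0,0.2],
  [0,0,0,0,0.2],
  [0,0,0,0,0.2],
  [0,0,0,0,0.2],
  [0,0,0,0,0.2],
  [0,0,0,0,0.2],
])

```text
t: 12.7
tool_pos: [0.5343, 0.3118, 0.0425]
tool_rot: [0.276, -3.127, -0.007]
contact_force: [-0.9, -0.2, -0.1]
opening: 0.0514
```

Call:
apply_moves([
  [0,0,-0.01,0,0.2],
  [0,0,-0.015,0,0.2],
  [0,0,-0.025,0,0.2],
  [0,0,-0.03,0,0.2],
  [0,0,-0.03,0,1],
  [0,0,-0.03,0,1],
  [0,0,-0.02,0,1],
  [0,0,0,0,1],
])

```text
t: 13.7
tool_pos: [0.5356, 0.3115, 0.2156]
tool_rot: [-0.276, 3.125, 0.01]
contact_force: [-0.2, -1.1, -0.1]
opening: 0.0856
```

```bash
python3 go.py 0.528 -0.333 0.2 20.4
```

```text
t 13.70 pos [0.5356 0.3115 0.2156] jaw yaw 100.1 tilt [0.004 0.007] open 0.0856 F [-0.2 -1.1 -0.1] q6 -1.34
delta tool now [ 0.1204 -0.6333  0.0111] turn 1.3907 rad (79.7 deg)
delta after turn [-0.6015 -0.2319  0.0111]
```

Call:
apply_moves([
  [0.005,-0.025,-0.001,0,1],
  [0.009,-0.045,-0.001,0,1],
  [0.009,-0.045,-0.001,0,1],
  [0.009,-0.045,-0.001,0,1],
  [0.009,-0.045,-0.001,0,1],
  [0.009,-0.045,-0.001,0,1],
  [0.009,-0.045,-0.001,0,1],
  [0.009,-0.045,-0.001,0,1],
])

```text
t: 14.7
tool_pos: [0.5226, -0.0429, 0.2096]
tool_rot: [0.285, -3.116, -0.012]
contact_force: [1.0, 0.0, 0.2]
opening: 0.0856
```

```bash
python3 go.py 0.528 -0.333 0.2 20.4
python3 - <<'E'
from ov import *
p=ctrl.get_image('top');s=ctrl.get_image('side')
pickle.dump((p,s),open('d7.pkl','wb'))
T=(526.3,336.8,10.2); its.clear()
add(T,0,0,110,96,.012,(255,0,0)); add(T,0,-26,98,34.5,.012,(255,255,0))
M=(*loc(*T,0,-26),10.1); add(M,0,0,90,26,.010,(255,0,255))
save('d7.png',np.hstack([cv2.resize(draw(p,(98,177,148,227),8,''),(400,400)),cv2.resize(draw(s,(170,324,270,384),8,'')[:,:400],(400,400))]))
E
```

```text
t 14.70 pos [ 0.5226 -0.0429  0.2096] jaw yaw 100.5 tilt [-0.0133  0.0063] open 0.0856 F [1.  0.  0.2] q6 -1.98
delta tool now [ 0.0473 -0.2864  0.0077] turn 1.3973 rad (80.1 deg)
delta after turn [-0.2739 -0.096   0.0077]
```

View pics/d7.png

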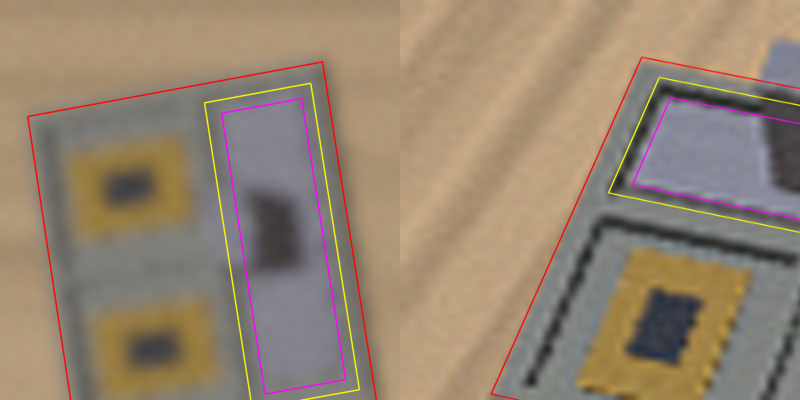

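Call:
apply_moves([
  [0.006,-0.035,-0.001,0,1],
  [0.008,-0.045,-0.001,0,1],
  [0.008,-0.045,-0.001,0,1],
  [0.008,-0.045,0,0,1],
  [0.008,-0.045,0,0,1],
  [0.005,-0.04,0,0,1],
  [0,-0.015,0,0,1],
  [0,0,0,0.16,1],
])

```text
t: 15.8
tool_pos: [0.526, -0.3191, 0.199]
tool_rot: [0.026, -3.115, -0.027]
contact_force: [0.0, -0.0, 0.1]
opening: 0.0857
```

Call:
apply_moves([
  [0,0,0,0.17,1],
  [0,0,0,0.17,1],
  [0,0,0,0.17,1],
  [0,0,0,0.17,1],
  [0,0,0,0.17,1],
  [0,0,0,0.17,1],
  [0,0,0,0.1,1],
  [0,0,0,0,1],
])

```text
t: 16.8
tool_pos: [0.5273, -0.3059, 0.191]
tool_rot: [-1.658, -2.613, -0.01]
contact_force: [0.2, -0.0, -0.2]
opening: 0.0855
```

```bash
python3 go.py 0.528 -0.333 0.1 20.4
python3 - <<'E'
from ov import *
p=pickle.load(open('top0.pkl','rb'));s=pickle.load(open('side0.pkl','rb'))
def S_(S,c):
    its.clear(); add(S,0,0,80,80,.018,(255,0,0)); add(c,0,0,34,20,.070,(0,255,255)); add(c,0,0,26,24,.070,(0,255,0)); add(c,0,0,34,24,.018,(255,0,255))
S_((527,-333,20),(527.5,-332.5,20))
save('cl.png',np.hstack([draw(p,(372,186,412,226),10,''),draw(s,(308,126,348,166),10,'')]))
its.clear()
save('cl2.png',np.hstack([draw(p,(372,186,412,226),10,''),draw(s,(308,126,348,166),10,'')]))
E
```

```text
t 16.80 pos [ 0.5273 -0.3059  0.191 ] jaw yaw 25.2 tilt [-0.0357  0.0307] open 0.0855 F [ 0.2 -0.  -0.2] q6 -1.09
delta tool now [-0.0287 -0.0091  0.0901] turn 0.0844 rad (4.8 deg)
delta after turn [-0.0294 -0.0067  0.0901]
```

View pics/cl.png

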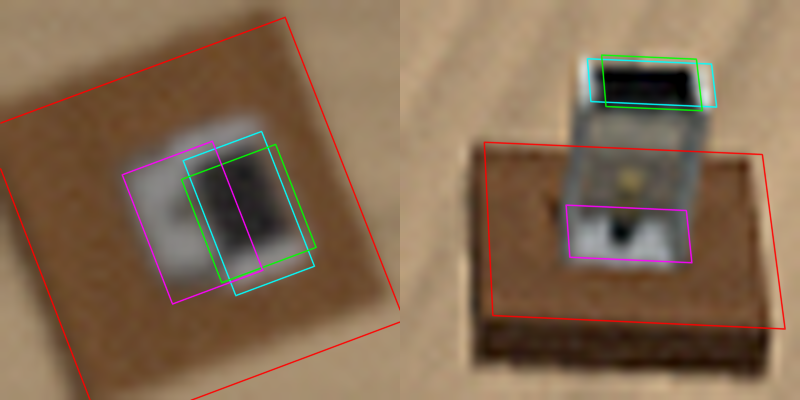

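View pics/cl2.png

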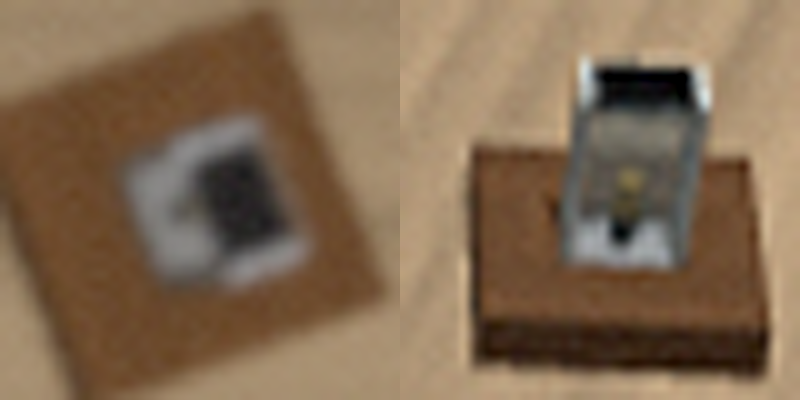

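Run:
```python
from ov import *
p=pickle.load(open('top0.pkl','rb'));s=pickle.load(open('side0.pkl','rb'))
def S_(S,c):
    its.clear(); add(S,0,0,80,80,.018,(255,0,0)); add(c,0,0,34,20,.070,(0,255,255)); add(c,0,0,26,24,.070,(0,255,0)); add(c,0,0,34,24,.018,(255,0,255))
S_((530,-330.5,20),(530,-331,20))
save('cl3.png',np.hstack([draw(p,(372,186,412,226),10,''),draw(s,(308,126,348,166),10,'')]))
```

```text
(no output)
```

View pics/cl3.png

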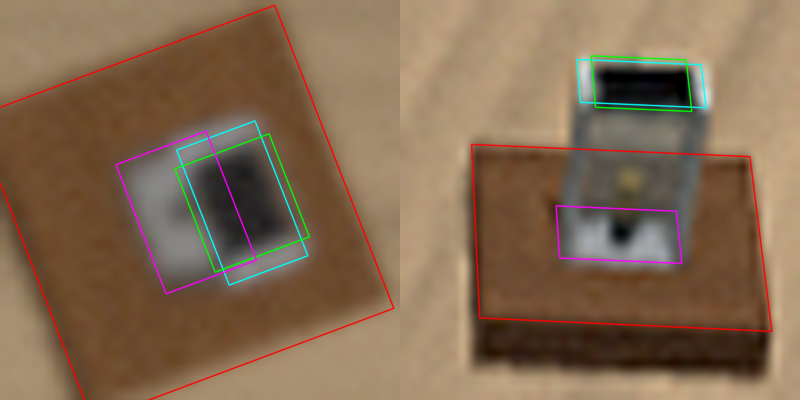

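Call:
apply_moves([
  [-0.008,-0.002,0,0.045,1],
  [-0.012,-0.003,0,0.045,1],
  [-0.008,-0.003,0,0,1],
  [0,0,0.005,0,1],
  [0,0,0.01,0,1],
  [0,0,0.01,0,1],
  [0,0,0,0,1],
  [0,0,0,0,1],
])

```text
t: 17.8
tool_pos: [0.5295, -0.3346, 0.1614]
tool_rot: [-1.775, -2.531, -0.008]
contact_force: [-0.3, 0.1, 1.0]
opening: 0.0856
```

```bash
python3 go.py 0.5297 -0.331 0.033 20
```

```text
t 17.80 pos [ 0.5295 -0.3346  0.1614] jaw yaw 20.0 tilt [-0.038  0.033] open 0.0856 F [-0.3  0.1  1. ] q6 -1.03
delta tool now [-0.0023  0.0046  0.1283] turn -0.0009 rad (-0.0 deg)
delta after turn [-0.0023  0.0046  0.1283]
```

Call:
apply_moves([
  [-0.001,0.002,0.01,0,1],
  [-0.001,0.002,0.015,0,1],
  [0,0,0.015,0,1],
  [0,0,0.015,0,1],
  [0,0,0.015,0,1],
  [0,0,0,0,1],
  [0,0,0,0,1],
  [0,0,0,0,1],
])

```text
t: 18.8
tool_pos: [0.5312, -0.3323, 0.0858]
tool_rot: [-1.774, -2.531, -0.008]
contact_force: [0.2, -0.0, 0.6]
opening: 0.0855
```

```bash
python3 go.py 0.5297 -0.331 0.033 20
python3 - <<'E'
from h import *
s=ctrl.get_image('side');p=ctrl.get_image('top')
save('e1.png',np.hstack([cv2.resize(p['img'][176:236,352:432],(400,300),interpolation=cv2.INTER_CUBIC),cv2.resize(s['img'][100:175,280:380],(400,300),interpolation=cv2.INTER_CUBIC)]))
E
```

```text
t 18.80 pos [ 0.5312 -0.3323  0.0858] jaw yaw 20.0 tilt [-0.0387  0.0335] open 0.0855 F [ 0.2 -0.   0.6] q6 -1.03
delta tool now [-0.0006  0.0003  0.0528] turn -0.0004 rad (-0.0 deg)
delta after turn [-0.0006  0.0003  0.0528]
```

View pics/e1.png

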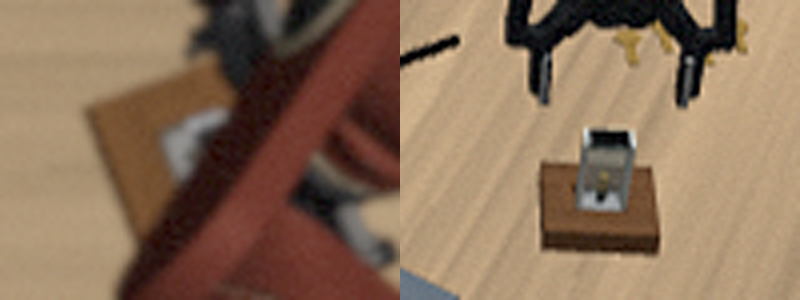

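Call:
apply_moves([
  [0,0,0.01,0,1],
  [0,0,0.012,0,1],
  [0,0,0.012,0,1],
  [0,0,0.01,0,1],
  [0,0,0.006,0,1],
  [0,0,0,0,1],
  [0,0,0,0,1],
  [0,0,0,0,1],
])

```text
t: 19.9
tool_pos: [0.5294, -0.3307, 0.0326]
tool_rot: [-1.775, -2.531, -0.008]
contact_force: [0.2, 0.1, -0.8]
opening: 0.0848
```

```bash
python3 go.py 0.5297 -0.331 0.033 20
python3 - <<'E'
from h import *
s=ctrl.get_image('side')
save('e2.png',cv2.resize(s['img'][110:170,290:370],(800,600),interpolation=cv2.INTER_CUBIC))
E
```

```text
t 19.90 pos [ 0.5294 -0.3307  0.0326] jaw yaw 20.0 tilt [-0.0382  0.0331] open 0.0848 F [ 0.2  0.1 -0.8] q6 -1.03
delta tool now [-0.0004  0.0002 -0.0004] turn -0.0006 rad (-0.0 deg)
delta after turn [-0.0004  0.0002 -0.0004]
```

View pics/e2.png

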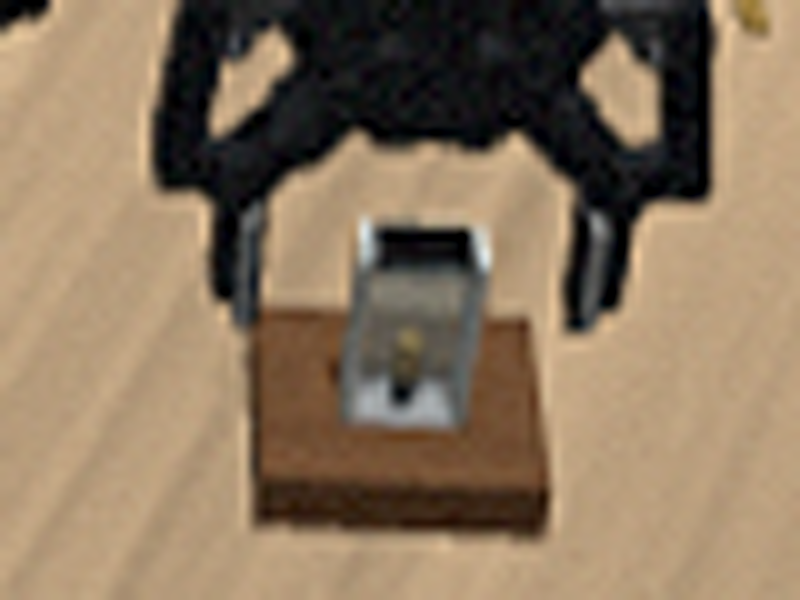

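Call:
apply_moves([
  [0,0,0,0,0.6],
  [0,0,0,0,0.3],
  [0,0,0,0,0.1],
  [0,0,0,0,-0.1],
  [0,0,0,0,-0.3],
  [0,0,0,0,-0.6],
  [0,0,0,0,-1],
  [0,0,0,0,-1],
], grip_force=35)

```text
t: 20.95
tool_pos: [0.53, -0.3311, 0.0337]
tool_rot: [-1.776, -2.533, -0.008]
contact_force: [-0.1, -0.2, -0.0]
opening: 0.0336
```

```bash
python3 go.py 0.5297 -0.331 0.15 20
python3 - <<'E'
from h import *
s=ctrl.get_image('side')
save('e3.png',cv2.resize(s['img'][110:170,290:370],(800,600),interpolation=cv2.INTER_CUBIC))
E
```

```text
t 20.95 pos [ 0.53   -0.3311  0.0337] jaw yaw 20.0 tilt [-0.0366  0.0319] open 0.0336 F [-0.1 -0.2 -0. ] q6 -1.03
delta tool now [ 0.0052 -0.003  -0.1161] turn -0.0006 rad (-0.0 deg)
delta after turn [ 0.0052 -0.003  -0.1161]
```

View pics/e3.png

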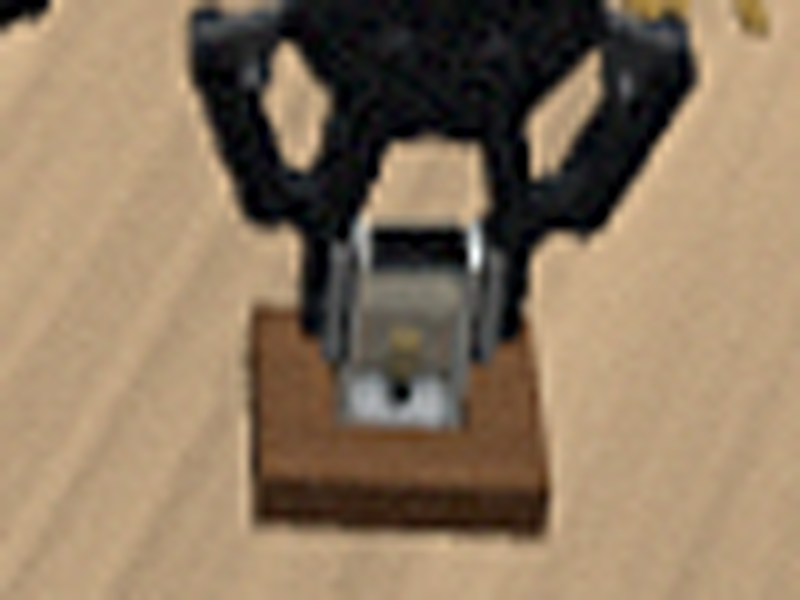

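Call:
apply_moves([
  [0,0,-0.006,0,-1],
  [0.001,0,-0.01,0,-1],
  [0.001,-0.001,-0.02,0,-1],
  [0.001,-0.001,-0.025,0,-1],
  [0.001,-0.001,-0.025,0,-1],
  [0.001,-0.001,-0.025,0,-1],
  [0.001,0,-0.02,0,-1],
  [0,0,-0.008,0,-1],
])

```text
t: 22.0
tool_pos: [0.5296, -0.3315, 0.1846]
tool_rot: [-1.778, -2.537, -0.007]
contact_force: [0.4, 0.7, 0.3]
opening: 0.0335
```

```bash
python3 go.py 0.6187 -0.001 0.18 -14.6
python3 - <<'E'
from h import *
s=ctrl.get_image('side')
save('e4.png',cv2.resize(s['img'][60:150,290:380],(600,600),interpolation=cv2.INTER_CUBIC))
E
```

```text
t 22.00 pos [ 0.5296 -0.3315  0.1846] jaw yaw 20.0 tilt [-0.0333  0.0291] open 0.0335 F [0.4 0.7 0.3] q6 -1.03
delta tool now [0.28   0.1967 0.0113] turn 0.6033 rad (34.6 deg)
delta after turn [0.3422 0.0031 0.0113]
```

View pics/e4.png

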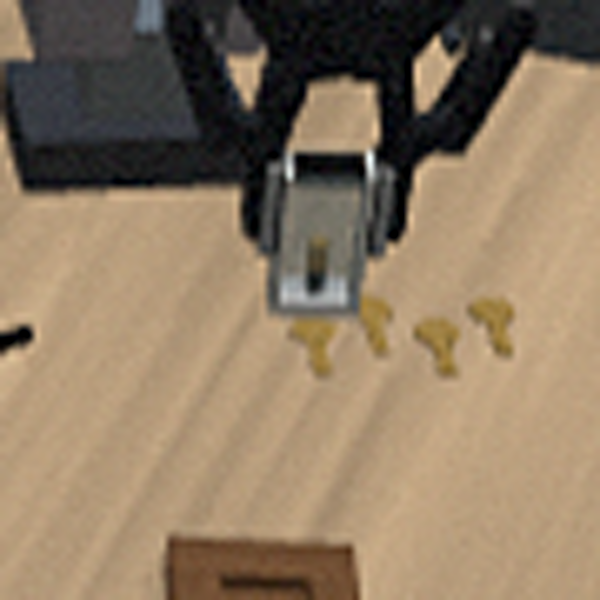

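Call:
apply_moves([
  [0,0,0,0.05,-1],
  [0,0,0,0.08,-1],
  [0,0,0,0.09,-1],
  [0,0,0,0.09,-1],
  [0,0,0,0.09,-1],
  [0,0,0,0.09,-1],
  [0,0,0,0.08,-1],
  [0,0,0,0.03,-1],
])

```text
t: 23.05
tool_pos: [0.5264, -0.329, 0.1768]
tool_rot: [-2.456, -1.866, 0.019]
contact_force: [-0.5, -0.9, -0.0]
opening: 0.0336
```

```bash
python3 go.py 0.6187 -0.001 0.18 -14.6
```

```text
t 23.05 pos [ 0.5264 -0.329   0.1768] jaw yaw -15.5 tilt [-0.0441  0.0377] open 0.0336 F [-0.5 -0.9 -0. ] q6 -0.41
delta tool now [0.3407 0.001  0.0051] turn -0.0161 rad (-0.9 deg)
delta after turn [0.3406 0.0065 0.0051]
```

Call:
apply_moves([
  [0.025,0,-0.001,0,-1],
  [0.04,0,-0.001,0,-1],
  [0.045,0,-0.001,0,-1],
  [0.045,0,-0.001,0,-1],
  [0.045,0,-0.001,0,-1],
  [0.045,0,-0.001,0,-1],
  [0.04,0,-0.001,0,-1],
  [0.025,0,0,0,-1],
])

```text
t: 24.05
tool_pos: [0.61, -0.0136, 0.1902]
tool_rot: [-2.446, -1.869, 0.018]
contact_force: [1.2, -0.2, -1.4]
opening: 0.0334
```

```bash
python3 go.py 0.6187 -0.001 0.18 -14.6
```

```text
t 24.05 pos [ 0.61   -0.0136  0.1902] jaw yaw -15.2 tilt [-0.0474  0.0432] open 0.0334 F [ 1.2 -0.2 -1.4] q6 0.10
delta tool now [0.0142 0.0056 0.0103] turn -0.0100 rad (-0.6 deg)
delta after turn [0.0141 0.0058 0.0103]
```

Call:
apply_moves([
  [0.007,0.003,0.003,-0.01,-1],
  [0.006,0.002,0.006,0,-1],
  [0.001,0.001,0.01,0,-1],
  [0,0,0.012,0,-1],
  [0,0,0.012,0,-1],
  [0,0,0.006,0,-1],
  [0,0,0,0,-1],
  [0,0,0,0,-1],
])

```text
t: 25.05
tool_pos: [0.6154, 0.0011, 0.1358]
tool_rot: [-2.433, -1.882, 0.022]
contact_force: [-0.4, 0.1, -0.2]
opening: 0.0335
```

```bash
python3 go.py 0.6187 -0.001 0.0717 -14.6
python3 - <<'E'
from ov import *
p=ctrl.get_image('top');s=ctrl.get_image('side'); pickle.dump((p,s),open('e5.pkl','wb'))
save('e5.png',np.hstack([cv2.resize(p['img'][127:217,195:315],(400,300)),cv2.resize(s['img'][120:210,190:310],(400,300),interpolation=cv2.INTER_CUBIC)]))
E
```

```text
t 25.05 pos [0.6154 0.0011 0.1358] jaw yaw -14.5 tilt [-0.0517  0.043 ] open 0.0335 F [-0.4  0.1 -0.2] q6 0.11
delta tool now [-0.003   0.0076  0.0637] turn 0.0016 rad (0.1 deg)
delta after turn [-0.003   0.0076  0.0637]
```

View pics/e5.png

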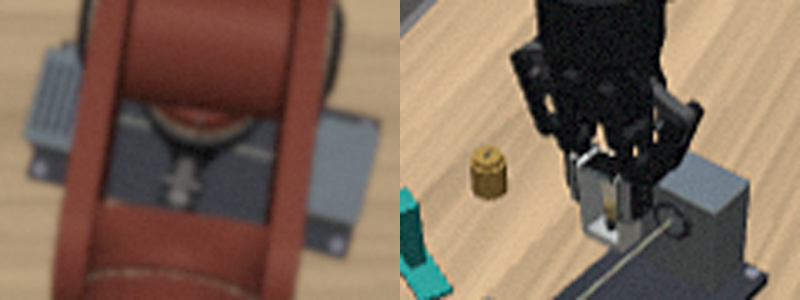

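Call:
apply_moves([
  [-0.001,0.002,0.007,0,-1],
  [0,0.002,0.011,0,-1],
  [-0.001,0.002,0.012,0,-1],
  [0,0.001,0.012,0,-1],
  [-0.001,0,0.011,0,-1],
  [0,0,0.006,0,-1],
  [0,0,0,0,-1],
  [0,0,0,0,-1],
])

```text
t: 26.15
tool_pos: [0.6186, -0.001, 0.072]
tool_rot: [-2.433, -1.882, 0.023]
contact_force: [0.3, -0.4, -0.5]
opening: 0.0336
```

```bash
python3 go.py 0.6187 -0.001 0.0717 -14.6
python3 - <<'E'
from ov import *
p=ctrl.get_image('top');s=ctrl.get_image('side'); pickle.dump((p,s),open('e6.pkl','wb'))
for n in ('cell_pin','gauge_beam','cell'): print(n,ctrl.spot_point(s,n)[:2])
its.clear(); G=(618.7,-1,-14.6)
add(G,0,0,110,250,.012,(255,0,0)); add(G,0,100,70,45,.095,(0,255,0)); add(G,0,-100,70,45,.095,(0,255,0))
C=G
add(C,0,0,34,24,.048,(255,0,255)); add(C,0,0,34,24,.108,(0,255,255))
print(proj(s,[.6187,-.001,.07]))
a=draw(s,(215,145,295,225),7,''); b=cv2.resize(s['img'][170:230,225:285],None,fx=8,fy=8,interpolation=cv2.INTER_CUBIC)
save('e6.png',a); save('e6b.png',cv2.resize(s['img'][160:230,215:285],None,fx=8,fy=8,interpolation=cv2.INTER_CUBIC))
E
```

```text
t 26.15 pos [ 0.6186 -0.001   0.072 ] jaw yaw -14.5 tilt [-0.0519  0.043 ] open 0.0336 F [ 0.3 -0.4 -0.5] q6 0.10
delta tool now [-0.      0.0001  0.0003] turn 0.0020 rad (0.1 deg)
delta after turn [-0.      0.0001  0.0003]
cell_pin [{'uv': [252.9, 200.0], 'confidence': 0.56}]
gauge_beam [{'uv': [252.7, 201.6], 'confidence': 0.9}]
cell [{'uv': [219.1, 367.4], 'confidence': 0.57}, {'uv': [250.1, 205.2], 'confidence': 0.52}]
[[251.83029302 202.33287527]]
```

View pics/e6.png

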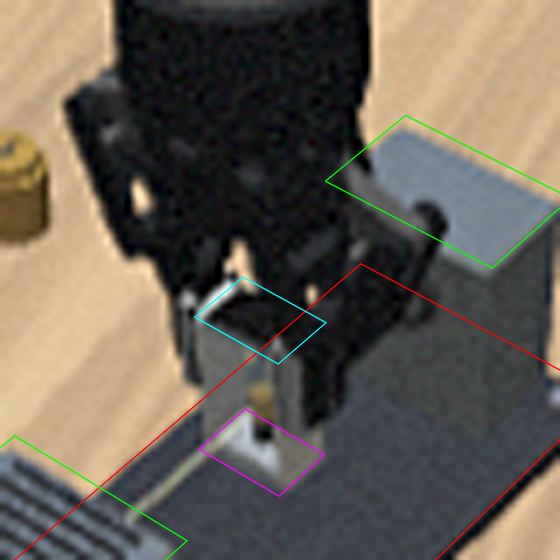

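View pics/e6b.png

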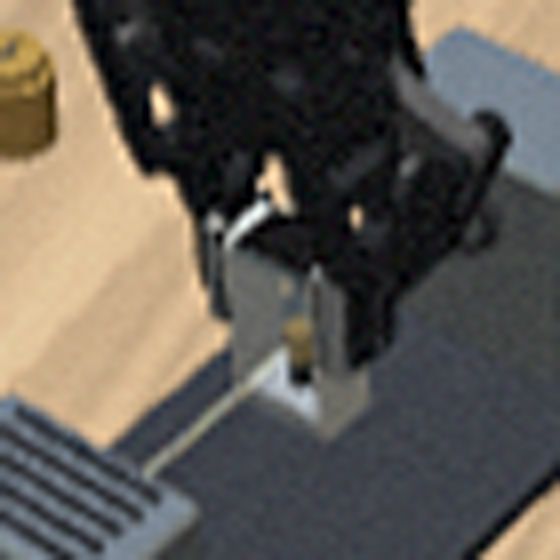

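Run:
```python
from ov import *
s0=pickle.load(open('side0.pkl','rb')); p,s=pickle.load(open('e6.pkl','rb'))
G=(618.7,-1,-14.6)
L=[[*(np.array(loc(*G,0,y))/1000),.07] for y in (-73,73)]
q=proj(s,L); print('model beam ends',q)
def im(s,extra):
    u0,v0,f=215,165,10; a=cv2.resize(s['img'][v0:v0+55,u0:u0+75],None,fx=f,fy=f,interpolation=cv2.INTER_CUBIC)
    for A,B,col in extra:
        A,B=[tuple(np.round(((np.array(t)-[u0,v0]+.5)*f-.5)).astype(int).tolist()) for t in (A,B)]; cv2.line(a,A,B,col,1,cv2.LINE_AA)
    return a
save('f0.png',im(s0,[(q[0],q[1],(255,0,0))])); save('f1.png',im(s,[(q[0],q[1],(255,0,0))]))
```

```text
model beam ends [[271.28973968 185.36467292]
 [230.60433922 220.84106371]]
```

View pics/f0.png

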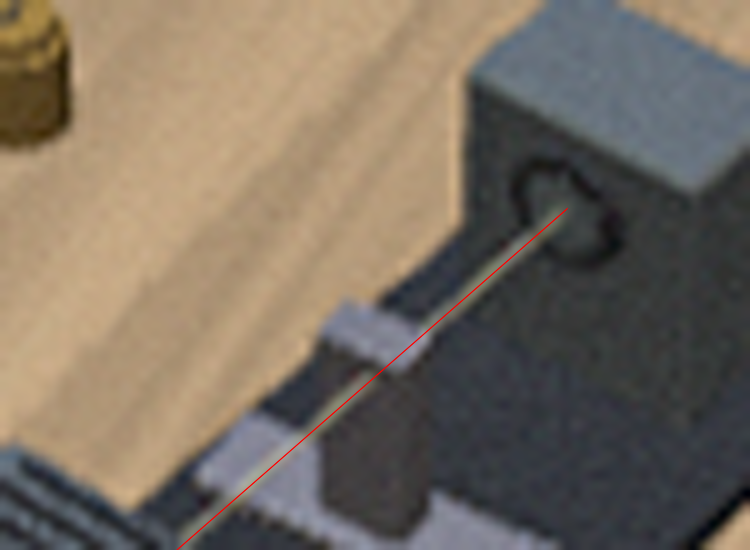

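View pics/f1.png

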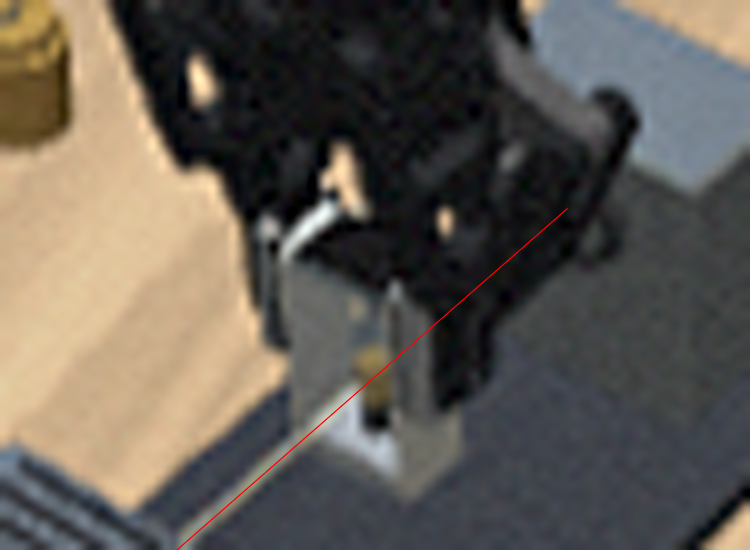

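```bash
python3 - <<'E'
from h import *
import pickle
p,s=pickle.load(open('e6.pkl','rb')); save('f2.png',cv2.resize(s['img'],(800,600),interpolation=cv2.INTER_CUBIC))
E
python3 go.py 0.6187 -0.001 0.0717 -14.6
```

```text
t 26.40 pos [ 0.6187 -0.001   0.0722] jaw yaw -14.5 tilt [-0.0516  0.0429] open 0.0337 F [ 0.  -0.3 -0.4] q6 0.10
delta tool now [-0.      0.      0.0005] turn 0.0020 rad (0.1 deg)
delta after turn [-0.      0.      0.0005]
```

View pics/f2.png

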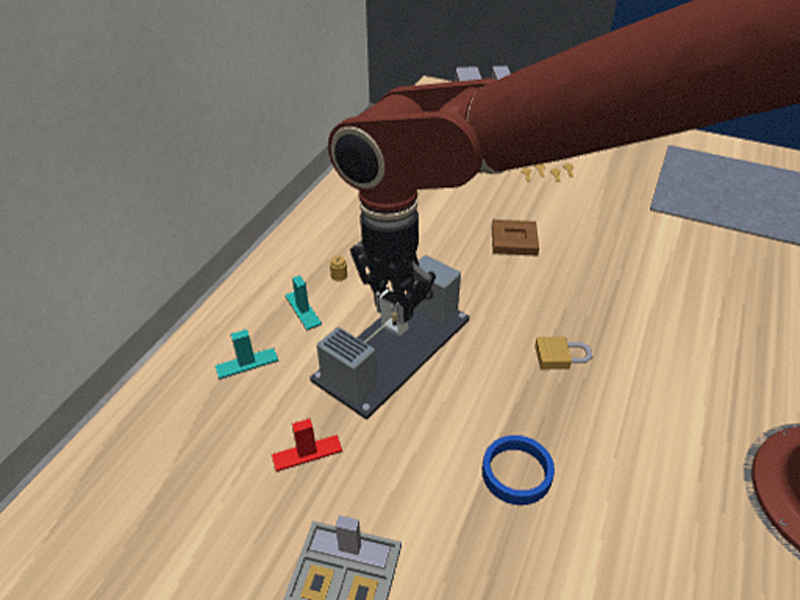

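The master stands in the slot at (348,540). The cell is in the gauge at (395,312), and the bystanders have not moved. I'm handing in.

```bash
python3 -c "
from station import ctrl
print(ctrl.finish_job())"
```

```text
the job is handed in; nothing more can be done
None
```

I put the grey steel master flat in the long tray compartment and let it go. The cell is gripped on its two frosted faces and held in the air midway between the gauge heads. I handed in at about 26 s of the 67 s; no verdict is reported.

**Last checks:**
- **Master:** the overlay on both pictures showed it inside the slot and near its centre, within about 3 mm.
- **Cell position:** the arm reads within 0.5 mm of my computed target. In the side picture the beam line runs through the brass pin, and the gap to the base plate is clear.
- **Direction and grip:** the jaws stand at -14.5° against -14.6° measured for the gauge. The opening is 33.7 mm, and the outside force reads about 0.5 N.
- **Bystanders:** the padlock, tape roll and plug look unmoved.

**Disagreements and limits:**
- **Tool tilt:** the tool drifted to about 0.07 rad from vertical and the moves cannot correct that. It was already about 0.05 rad when it gripped the upright cell, so the cell itself should lean less; it looks nearly upright.
- **Pin height:** the point network put the pin about 1.6 px (about 3 mm) above the beam, while the overlay and the arm reading put it on the beam. The cell outline also sat about 2 px above the gauge outline in the side view. Each is inside the 6 mm limit.
- **Top view:** the arm hid the cell there, so its position across the beam rests on the side view and the arm reading.

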